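# Stir nuts and tumbling stones together, hang the paddle back

## Task

Take the stirring paddle from its forked hanger and stir the pan with it, shifting every nut and stone by at least a good centimetre from where it lay, until there are both nuts and stones in each half of the pan, on one ear's side and on the other. Then hang the paddle back upright in the fork with its collar down on the prongs between the lips, and let go. Do it with the paddle alone, without touching the pieces with the gripper, spill nothing out of the pan and leave the tape, box, can and jar as they stand.

Things in the scene. Friction and masses are not known exactly. Their poses are not given: they have to be found in the camera images.
- pan: round grey steel pan fixed to the bench; origin at the centre of its underside, z up. Flat floor 6 mm above the origin, radius 118 mm; 4 mm wall flaring to outer radius 136 mm at the rim, 55 mm up. Two steel loop ears near the rim, on its +y and -y sides, reach 161 mm from the centre. Its x axis (y = 0), midway between the ears, parts it into two halves
- stand: fixed steel stand, the forked hanger; origin on the bench under the seat, z up. Base x -50..70, y +-50, 12 mm thick. A post at x 45..65 mm carries two prongs reaching to x = -34 mm, each 14 wide, 10 thick, tops at z = 150 mm; 20 mm slot between, open to -x. Lips rise 7 mm over the prongs at x -34..-26 and 26..45 mm; the 40 mm collar drops in between
- seat (a point): centre of the hanger's seat, at the level of the prong tops between the lips (0, 0, 150 mm in the stand's frame, same axes)
- paddle: stirring paddle, 205 mm long, 160 g, at first hanging upright in the fork by its collar; origin at the middle of the blade's lower edge, z along the shaft to the handle. Blade 10 (x) x 40 (y) mm, z 0..48; shaft 12 mm thick; steel collar disc of 40 mm diameter, z 130..138; square wooden handle 24 x 24 mm (sides along x and y), z 138..205, gripped from above
- collar (a point): centre of the underside of the paddle's collar, 130 mm above the paddle's origin
- nut1: steel hexagon nut, 32 mm across flats, 22 mm high, 15 mm bore, 70 g; origin at its centre, z along the bore. The four nuts lie at one ear of the pan
- nut2: steel hexagon nut, 32 mm across flats, 22 mm high, 15 mm bore, 70 g; origin at its centre, z along the bore. The four nuts lie at one ear of the pan
- nut3: steel hexagon nut, 32 mm across flats, 22 mm high, 15 mm bore, 70 g; origin at its centre, z along the bore. The four nuts lie at one ear of the pan
- nut4: steel hexagon nut, 32 mm across flats, 22 mm high, 15 mm bore, 70 g; origin at its centre, z along the bore. The four nuts lie at one ear of the pan
- stone1: round white ceramic tumbling stone, a cylinder of 34 mm diameter, 24 mm high, 50 g; origin at its centre, z along its axis. The four stones lie at the other ear of the pan
- stone2: round white ceramic tumbling stone, a cylinder of 34 mm diameter, 24 mm high, 50 g; origin at its centre, z along its axis. The four stones lie at the other ear of the pan
- stone3: round white ceramic tumbling stone, a cylinder of 34 mm diameter, 24 mm high, 50 g; origin at its centre, z along its axis. The four stones lie at the other ear of the pan
- stone4: round white ceramic tumbling stone, a cylinder of 34 mm diameter, 24 mm high, 50 g; origin at its centre, z along its axis. The four stones lie at the other ear of the pan
- tape: bystander: roll of tape lying flat, 72 mm diameter, 40 mm high; origin at the centre of its underside
- carton: bystander: small cardboard box 90 x 130 x 65 mm; origin at the centre of its underside
- can: bystander: can, 64 mm diameter, 150 mm tall; origin at the centre of its underside
- jar: bystander: glass jar, 72 mm diameter, 100 mm tall; origin at the centre of its underside
Mind the look-alikes: they are no part of the job. What is meant by the paddle is not purple or red, and is the larger of those in its own colour.

How it is judged:
By the outcome, as a careful person would: the job done as asked, in the order asked, and still so for the second after the job is handed in, with the robot touching nothing.
It also fails if it takes over 67 s, if anything falls off the work surface, if the arm or the gripper's body presses on something with over 40 N, if the wrist force passes 120 N, or if a joint passes its speed limit or range.

## Robot

A 6-joint arm with a two-finger parallel gripper is mounted at the origin on the work surface. World frame = base frame: x ahead of the robot, y to its left, z up, the work surface at z = 0. Lengths are in m, angles in degrees, forces in N, time in s.
With the tool pointing down it reaches from about 0.375 to 0.9 m from the base axis. Payload 3.1 kg.
Tool frame: the origin (TCP) lies at the very end of the fingers, on their centre line; the grasp point (between the pads) lies bot.grip_point_offset behind it (bot.grip_point_offset is the distance from the TCP to the grasp point, in m); z points along the fingers, y is the line along which they close (so a half turn about z gives the same grasp; the last joint's range is limited). The gripper opens to 87 mm and grips with 3 to 60 N. Pads are 19 mm wide; open, the fingers measure 117 mm over their backs; the gripper's body (75 mm by 190 mm) begins 51 mm behind the grasp point.
Start: joints at [-83.279, 30.224, 82.088, -0, 67.689, -10.227], TCP at [0.182, -0.598, 0.223] pointing down, gripper open.
Joint ranges: [-176.69, 176.69], [-43.24, 126.21], [12.49, 139.97], [-82, 262], [0, 151.66], [-163.58, 163.58]. Speed limits (degrees/s): [159.86, 159.86, 180, 180, 180, 180].

## Interface

Orientations are given as a 3x3 rotation matrix whose columns are the frame's x, y, z axes.
In Python, from rig import bot, viewer, ticket gives the robot as it stands.
- The arm moves only by the tool servo_tool, never from a script. Its argument "targets" is a list of rows, each an object with "offset": the shift along the tool's x, y, z in m, a list of three; "dr": the turn, a rotation vector about the tool's x, y, z in degrees, a list of three. In form: [{"offset": [x, y, z], "dr": [ax, ay, az]}, ...]. A call has 1 to 20 rows; each row is the pose to reach, as a shift and turn from the pose commanded when the call began, along the tool's axes at that moment; what a row does not reach only later rows make up. A row lasts 1/12 s, in which the tool goes at most 41.7 mm and 7.16 degrees, less where a joint would pass 70% of its speed; a pose out of reach is approached as far as the arm can. A call with a gripper value outside its range is refused whole. "gripper" is the gripper command: -1 is fully open, 1 is shut, values between are in proportion, set as the call begins (left out, the last holds). The fingers move at their own pace and stop on an object; the grip force is fixed at half the most. Time passes only in rows, so rows that repeat a pose let the fingers close. It gives the time, the measured TCP pose, the force, the opening and the grip force at its end, in the units of the state.
- bot.read_state(): the state, without advancing time (a new reading comes with each control period).
- viewer.capture(name): name is "side" or "top"; returns a dict with "color" (480x640x3 uint8, red, green, blue), "camera_matrix" (3x3 intrinsics, pixels), "R" (3x3) and "t" (3): a world point X has camera coordinates R X + t. Camera axes: x right, y down, z forward; pixel columns grow to the right and rows downward; lengths in m; the calibration is good to about 2 mm. A picture is of the moment at which its call begins. There is no depth.
- ticket.hand_in(): hands the job in; it is judged then, once.
The state is a dict: "time_s": time; "joint_positions": joint angles; "qvel": joint speeds; "tau": joint torques, N m; "position": TCP position; "tcp_rot": TCP orientation; "force": force on the tool from outside, world axes, zero at the start; "moment": the same for the moment, N m; "opening": opening from 0.0 (shut) to 1.0 (fully open); "grasp_force": force on a finger pad.
Only numpy, scipy, OpenCV 4.12 (cv2) and the standard library are available. Lean on these libraries where they do the work, as an engineer would, in place of code of your own. Each camera call takes 0.05 s, during which the arm holds its last target. There are 200 camera calls.

## Working session

There is one attempt and no reset: what is moved stays moved. The work goes in short steps, Python scripts to look and compute and a tool call to move; the robot and the scene stay as the last step left them, time stands still between calls to the robot, and variables do not carry over. Pictures are saved under pics/ and viewed, at most 10 in all, crops included, and the job is handed in when it is done.

Besides the shell and the picture viewer there is one more tool, called after ">>>" as a command line: name --argument value ..., lists and objects as JSON in quotes. servo_tool: Moves the arm, as the interface text tells. Its arguments: {"type":"object","properties":{"targets":{"type":"array"},"gripper":{"type":"number"}},"required":["targets"]}

```bash
mkdir -p pics; ls
cat > h.py <<'E'
import numpy as np, cv2
from rig import bot, viewer, ticket
def cap(n,f):
    c=viewer.capture(n); cv2.imwrite('pics/'+f,cv2.cvtColor(c['color'],cv2.COLOR_RGB2BGR)); return c
def ray(c,u,v,z):
    K,R,t=map(np.array,(c['camera_matrix'],c['R'],c['t'])); d=R.T@np.linalg.inv(K)@[u,v,1]; o=-R.T@t
    return o+d*(z-o[2])/d[2]
def proj(c,X):
    K,R,t=map(np.array,(c['camera_matrix'],c['R'],c['t'])); p=K@(R@np.array(X)+t); return p[:2]/p[2]
E
python3 - <<'E'
from h import *
import pickle
t=cap('top','t0.png'); s=cap('side','s0.png'); pickle.dump((t,s),open('c0.pkl','wb'))
st=bot.read_state()
print(bot.grip_point_offset,st['time_s'],st['position'],np.round(st['tcp_rot'],3))
for c in (t,s): print(np.round(-np.array(c['R']).T@c['t'],3), np.round(c['R'],3).tolist(),np.round(c['camera_matrix'],1).tolist())
E
```

```text
pics
0.0187 0.1 [ 0.18211409 -0.59718158  0.22165908] [[ 0.957  0.291 -0.   ]
 [ 0.291 -0.957  0.002]
 [ 0.    -0.002 -1.   ]]
[ 0.411 -0.016  1.565] [[0.003, -1.0, -0.015], [-0.992, -0.001, -0.122], [0.122, 0.015, -0.992]] [[539.2, 0.0, 316.4], [0.0, 539.2, 243.1], [0.0, 0.0, 1.0]]
[0.527 0.951 1.102] [[-0.996, -0.087, 0.003], [-0.065, 0.72, -0.691], [0.058, -0.689, -0.723]] [[557.1, 0.0, 323.8], [0.0, 557.1, 238.8], [0.0, 0.0, 1.0]]
```

View pics/t0.png

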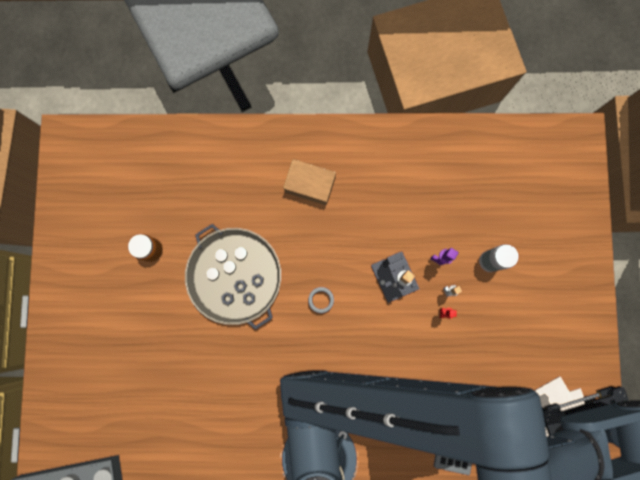

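View pics/s0.png

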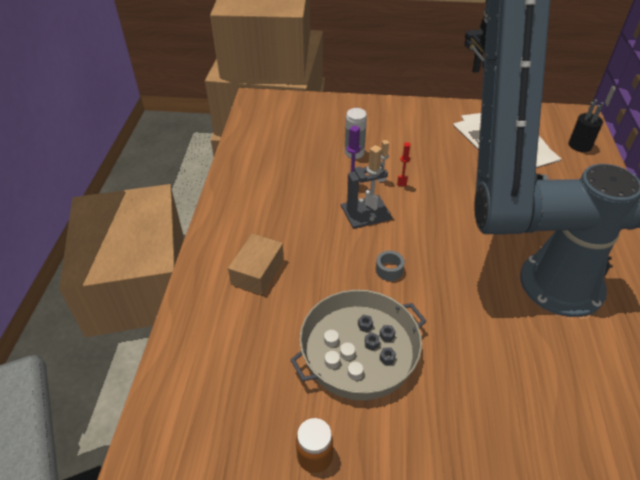

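Candidates, with pixels in the top and side images:
- wooden-handled paddle in the fork: top (405,276), side (376,157)
- smaller wooden one: top (453,290), side (385,148)
- purple: top (445,257), side (354,138)
- red: top (448,313), side (406,152)

I choose the one in the fork and will check it in a crop.

Run:
```python
import cv2,numpy as np
t=cv2.imread('pics/t0.png');s=cv2.imread('pics/s0.png')
a=cv2.resize(t[235:335,365:465],(500,500),interpolation=cv2.INTER_CUBIC)   # x5
b=cv2.resize(s[100:230,330:410],None,fx=3.75,fy=3.75,interpolation=cv2.INTER_CUBIC)
b=cv2.copyMakeBorder(b[:500],0,max(0,500-b.shape[0]),0,0,cv2.BORDER_CONSTANT)
cv2.imwrite('pics/c1.png',np.hstack([a,b[:500]]))
cv2.imwrite('pics/c2.png',cv2.resize(t[220:335,180:290],None,fx=5,fy=5,interpolation=cv2.INTER_CUBIC))
```

```text
(no output)
```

View pics/c1.png

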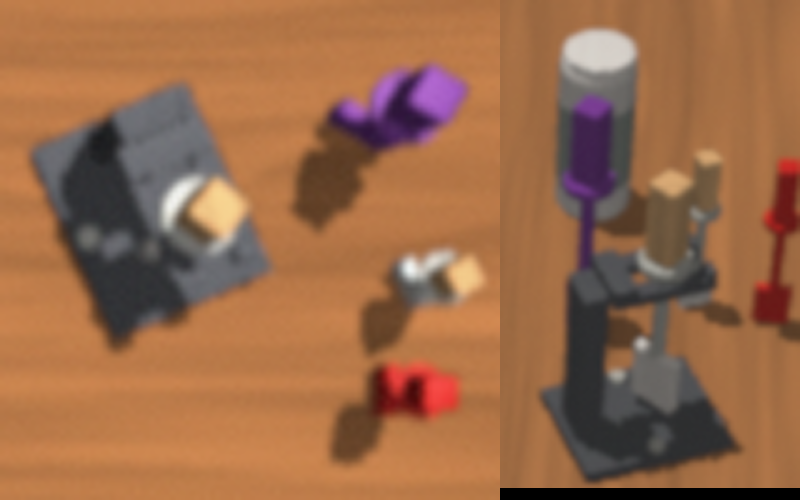

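View pics/c2.png

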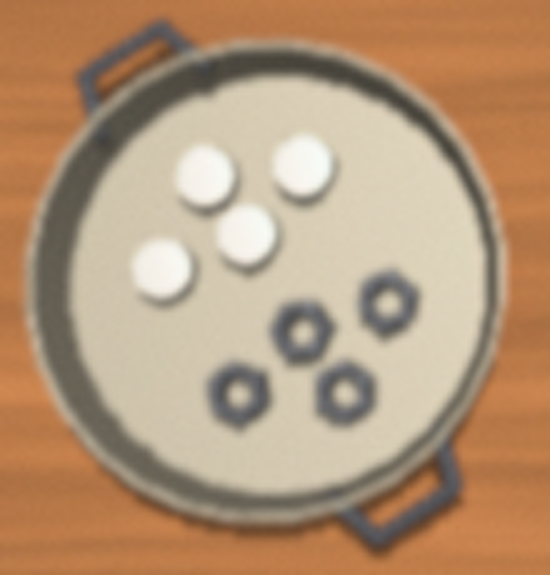

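The crop confirms it. The wood-handled paddle hanging by its white collar in the fork has its handle top at about top px (408,277), and the twin on the bench at (453,290) is smaller. The pan shows four stones near the upper-left ear and four nuts near the lower-right ear.

Run:
```python
from h import *
import pickle
t,s=pickle.load(open('c0.pkl','rb'))
c1=lambda p,z:ray(t,365+(p[0]+.5)/5-.5,235+(p[1]+.5)/5-.5,z)[:2]
c2=lambda p,z:ray(t,180+(p[0]+.5)/5-.5,220+(p[1]+.5)/5-.5,z)[:2]
s1=lambda p,z:ray(s,330+(p[0]-500)/3.75,100+p[1]/3.75,z)[:2]
r=lambda a:np.round(np.array(a)*1000).astype(int)
b=np.array([c1(p,.012) for p in [(35,155),(185,82),(272,268),(118,345)]])
ax=(b[0]+b[1]-b[2]-b[3]);ax/=np.linalg.norm(ax);print('stand yaw',np.degrees(np.arctan2(ax[1],ax[0])),'seat',r(b.mean(0)-.01*ax),r([np.linalg.norm(b[1]-b[0]),np.linalg.norm(b[2]-b[1])]))
h=np.array([c1(p,.225) for p in [(212,178),(250,208),(220,240),(185,212)]]);e=h[1]-h[0];f=h[3]-h[0]
print('handle',r(h.mean(0)),np.degrees(np.arctan2(e[1],e[0])),np.degrees(np.arctan2(f[1],f[0])))
print('collar',r(c1((200,213),.158)),'side handle',r(s1((671,184),.225)))
q=lambda l,z:r([c2(p,z) for p in l])
E=q([(122,52),(420,519)],.05);print('pan',q([(267,280)],.055),'ears',E.tolist(),'mid',E.mean(0),'yaw(stone ear dir)',np.degrees(np.arctan2(*(E[0]-E[1])[::-1])))
print('stones',q([(205,177),(303,165),(247,236),(163,270)],.03).tolist())
print('nuts',q([(302,332),(389,303),(239,395),(346,393)],.028).tolist())
st=cv2.imread('pics/s0.png')[170:225,340:395]
```

```text
stand yaw 23.599933795486017 seat [ 496 -223] [ 97 117]
handle [ 493 -223] -128.71917066346128 141.0805786450954
collar [ 496 -225] side handle [ 492 -215]
pan [[505 241]] ears [[635, 327], [373, 153]] mid [504. 240.] yaw(stone ear dir) 33.589016873234605
stones [[566, 282], [573, 226], [532, 257], [512, 305]]
nuts [[477, 225], [494, 175], [441, 260], [443, 199]]
```

>>> servo_tool --targets '[{"offset":[0,0,-0.04],"dr":[0,0,0]},{"offset":[0.407,-0.267,-0.08],"dr":[0,0,-34]},{"offset":[0.407,-0.267,-0.08],"dr":[0,0,-34]},{"offset":[0.407,-0.267,-0.08],"dr":[0,0,-34]},{"offset":[0.407,-0.267,-0.08],"dr":[0,0,-34]},{"offset":[0.407,-0.267,-0.08],"dr":[0,0,-34]},{"offset":[0.407,-0.267,-0.08],"dr":[0,0,-34]},{"offset":[0.407,-0.267,-0.08],"dr":[0,0,-34]},{"offset":[0.407,-0.267,-0.08],"dr":[0,0,-34]},{"offset":[0.407,-0.267,-0.08],"dr":[0,0,-34]},{"offset":[0.407,-0.267,-0.08],"dr":[0,0,-34]},{"offset":[0.407,-0.267,-0.08],"dr":[0,0,-34]},{"offset":[0.407,-0.267,-0.08],"dr":[0,0,-34]},{"offset":[0.407,-0.267,-0.08],"dr":[0,0,-34]},{"offset":[0.407,-0.267,-0.08],"dr":[0,0,-34]},{"offset":[0.407,-0.267,-0.08],"dr":[0,0,-34]}]' --gripper -1

```text
time_s: 1.43
position: [0.4932, -0.2238, 0.3021]
tcp_rot: [[0.63, 0.777, -0.001], [0.777, -0.63, 0.0], [-0.001, -0.001, -1.0]]
force: [0.2, -1.1, 0.6]
opening: 1.001
grasp_force: 0.0
```

Run:
```python
from h import *
c=cap('side','s1.png')
im=cv2.imread('pics/s1.png')
cv2.imwrite('pics/s1c.png',cv2.resize(im[60:230,310:450],None,fx=3.5,fy=3.5,interpolation=cv2.INTER_CUBIC))
for X in [(.4932,-.2238,.3021),(.494,-.223,.225),(.494,-.223,.158)]:
    p=proj(c,X);print(np.round(p,1),np.round((p-[310,60])*3.5))
```

```text
[377.5 121.9] [236. 217.]
[375.  147.2] [228. 305.]
[373.3 167.5] [221. 376.]
```

View pics/s1c.png

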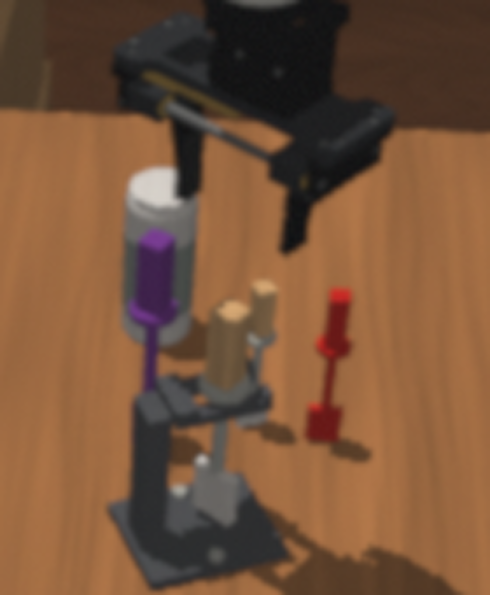

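The side crop shows the fingers astride the line over the handle, whose top is at crop (233,310), about 3 mm off the prediction. That is within the grip's tolerance. The purple paddle is clear.

>>> servo_tool --targets '[{"offset":[0.001,-0.002,0.04],"dr":[0,0,0]},{"offset":[0.001,-0.002,0.08],"dr":[0,0,0]},{"offset":[0.001,-0.002,0.11],"dr":[0,0,0]},{"offset":[0.001,-0.002,0.127],"dr":[0,0,0]},{"offset":[0.001,-0.002,0.127],"dr":[0,0,0]},{"offset":[0.001,-0.002,0.127],"dr":[0,0,0]}]'

```text
time_s: 1.98
position: [0.4917, -0.2228, 0.1749]
tcp_rot: [[0.632, 0.775, -0.002], [0.775, -0.632, 0.001], [-0.0, -0.002, -1.0]]
force: [1.2, 0.7, 0.6]
opening: 1.0
grasp_force: 0.0
```

>>> servo_tool --targets '[{"offset":[0,0,0],"dr":[0,0,0]},{"offset":[0,0,0],"dr":[0,0,0]},{"offset":[0,0,0],"dr":[0,0,0]},{"offset":[0,0,0],"dr":[0,0,0]},{"offset":[0,0,0],"dr":[0,0,0]},{"offset":[0,0,0],"dr":[0,0,0]},{"offset":[0,0,0],"dr":[0,0,0]},{"offset":[0,0,0],"dr":[0,0,0]},{"offset":[0,0,0],"dr":[0,0,0]},{"offset":[0,0,0],"dr":[0,0,0]}]' --gripper 1

```text
time_s: 2.82
position: [0.4928, -0.2217, 0.1755]
tcp_rot: [[0.63, 0.777, -0.0], [0.777, -0.63, 0.0], [0.0, -0.0, -1.0]]
force: [1.0, -0.2, -0.1]
opening: 0.323
grasp_force: 0.0
```

>>> servo_tool --targets '[{"offset":[0,0,0],"dr":[0,0,0]},{"offset":[0,0,0],"dr":[0,0,0]},{"offset":[0,0,0],"dr":[0,0,0]},{"offset":[0,0,0],"dr":[0,0,0]},{"offset":[0,0,-0.006],"dr":[0,0,0]},{"offset":[0,0,-0.012],"dr":[0,0,0]},{"offset":[0,0,-0.018],"dr":[0,0,0]},{"offset":[0,0,-0.018],"dr":[0,0,0]}]'

```text
time_s: 3.48
position: [0.4935, -0.2221, 0.195]
tcp_rot: [[0.63, 0.777, 0.002], [0.777, -0.63, -0.001], [0.0, 0.003, -1.0]]
force: [0.2, -1.4, -1.4]
opening: 0.275
grasp_force: 30.0
```

>>> servo_tool --targets '[{"offset":[-0.01,-0.005,0],"dr":[0,0,0]},{"offset":[-0.03,-0.0155,0],"dr":[0,0,0]},{"offset":[-0.055,-0.0285,0],"dr":[0,0,0]},{"offset":[-0.08,-0.0415,0],"dr":[0,0,0]},{"offset":[-0.08,-0.0415,-0.035],"dr":[0,0,0]},{"offset":[-0.08,-0.0415,-0.07],"dr":[0,0,0]},{"offset":[-0.08,-0.0415,-0.07],"dr":[0,0,0]}]'

```text
time_s: 4.07
position: [0.4118, -0.2609, 0.2691]
tcp_rot: [[0.631, 0.776, 0.008], [0.776, -0.631, -0.009], [-0.002, 0.012, -1.0]]
force: [0.5, -1.1, -1.0]
opening: 0.271
grasp_force: 30.0
```

Run:
```python
from h import *
c=cap('side','s2.png')
im=cv2.imread('pics/s2.png')
cv2.imwrite('pics/s2c.png',cv2.resize(im[90:230,320:460],None,fx=4,fy=4,interpolation=cv2.INTER_CUBIC))
st=bot.read_state();print(st['position'],st['force'],st['joint_positions'])
p=np.array(st['position'])
for dz in (-.0255,-.1555): q=proj(c,p+[0,0,dz]);print((q-[320,90])*4)
```

```text
[ 0.41102806 -0.25988071  0.2667405 ] [ 0.64208419  0.01652343 -2.98917747] [-4.54890715e+01  1.60444082e+01  9.86119394e+01 -1.59874371e-02
  6.48608101e+01 -6.37733459e+00]
[350.87304069 181.26290643]
[329.88412239 336.17612033]
```

View pics/s2c.png

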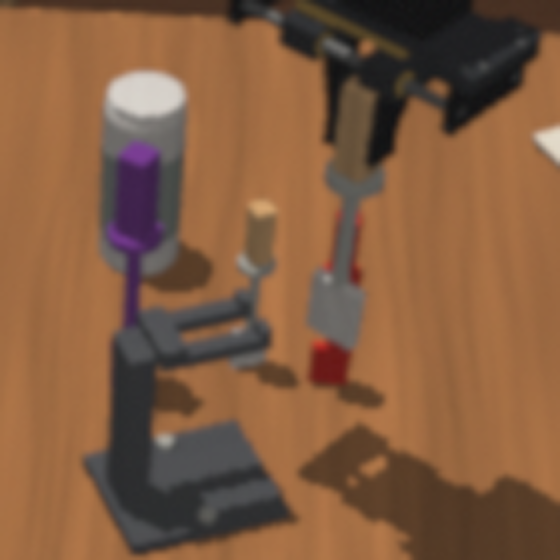

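The crop shows the paddle held straight: blade bottom at (335,338) against (330,336) predicted, wide face as assumed, and the fork left empty. Next I move over the pan, turning the tool to the pan's axes.

>>> servo_tool --targets '[{"offset":[0,0,-0.035],"dr":[0,0,0]},{"offset":[0,0,-0.06],"dr":[0,0,0]},{"offset":[0.033,-0.011,-0.06],"dr":[0,0,0]},{"offset":[0.07,-0.024,-0.06],"dr":[0,0,3]},{"offset":[0.107,-0.036,-0.06],"dr":[0,0,6]},{"offset":[0.144,-0.049,-0.06],"dr":[0,0,9]},{"offset":[0.181,-0.061,-0.06],"dr":[0,0,12]},{"offset":[0.218,-0.074,-0.06],"dr":[0,0,15]},{"offset":[0.255,-0.086,-0.06],"dr":[0,0,17.4]},{"offset":[0.292,-0.099,-0.06],"dr":[0,0,17.4]},{"offset":[0.329,-0.111,-0.06],"dr":[0,0,17.4]},{"offset":[0.366,-0.124,-0.06],"dr":[0,0,17.4]},{"offset":[0.403,-0.136,-0.06],"dr":[0,0,17.4]},{"offset":[0.44,-0.149,-0.06],"dr":[0,0,17.4]},{"offset":[0.475,-0.16,-0.05],"dr":[0,0,17.4]},{"offset":[0.5,-0.169,-0.04],"dr":[0,0,17.4]},{"offset":[0.5075,-0.1715,-0.03],"dr":[0,0,17.4]},{"offset":[0.5075,-0.1715,-0.03],"dr":[0,0,17.4]},{"offset":[0.5075,-0.1715,-0.03],"dr":[0,0,17.4]}]'

```text
time_s: 5.7
position: [0.595, 0.2435, 0.291]
tcp_rot: [[0.833, 0.553, -0.006], [0.553, -0.833, -0.002], [-0.006, -0.001, -1.0]]
force: [0.1, -0.6, -1.4]
opening: 0.272
grasp_force: 30.0
```

Run:
```python
from h import *
st=bot.read_state();p=np.array(st['position']);R=np.array(st['tcp_rot']);print(st['time_s'],np.round(p,4),np.degrees(np.arctan2(R[1,0],R[0,0])),np.round(R,3).tolist())
d=(p[:2]-[.505,.241]);print('a,b',d@[.833,.553],d@[-.553,.833])
```

```text
5.7 [0.595  0.2435 0.291 ] 33.588872042548104 [[0.833, 0.553, -0.006], [0.553, -0.833, -0.002], [-0.006, -0.001, -1.0]]
a,b 0.0763772769009389 -0.047739541980604594
```

>>> servo_tool --targets '[{"offset":[0.002,0.002,0.03],"dr":[0,0,0]},{"offset":[0.002,0.002,0.065],"dr":[0,0,0]},{"offset":[0.002,0.002,0.1],"dr":[0,0,0]},{"offset":[0.002,0.002,0.115],"dr":[0,0,0]},{"offset":[0.002,0.002,0.122],"dr":[0,0,0]},{"offset":[0.002,0.002,0.122],"dr":[0,0,0]},{"offset":[0.002,0.002,0.122],"dr":[0,0,0]}]'

```text
time_s: 6.28
position: [0.6005, 0.2429, 0.1729]
tcp_rot: [[0.834, 0.551, 0.002], [0.551, -0.834, 0.0], [0.002, 0.001, -1.0]]
force: [0.9, -0.3, -2.9]
opening: 0.277
grasp_force: 30.0
```

>>> servo_tool --targets '[{"offset":[0,0,0.004],"dr":[0,0,0]},{"offset":[-0.009,0,0.004],"dr":[0,0,0]},{"offset":[-0.018,0,0.004],"dr":[0,0,0]},{"offset":[-0.027,0,0.004],"dr":[0,0,0]},{"offset":[-0.036,0,0.004],"dr":[0,0,0]},{"offset":[-0.045,0,0.004],"dr":[0,0,0]},{"offset":[-0.054,0,0.004],"dr":[0,0,0]},{"offset":[-0.063,0,0.004],"dr":[0,0,0]},{"offset":[-0.072,0,0.004],"dr":[0,0,0]},{"offset":[-0.08,0,0.004],"dr":[0,0,0]},{"offset":[-0.088,0,0.004],"dr":[0,0,0]},{"offset":[-0.088,0,0.004],"dr":[0,0,0]},{"offset":[-0.08,0,0.004],"dr":[0,0,0]},{"offset":[-0.08,0,-0.03],"dr":[0,0,0]},{"offset":[-0.08,0,-0.065],"dr":[0,0,0]},{"offset":[-0.08,0,-0.1],"dr":[0,0,0]},{"offset":[-0.08,0,-0.1],"dr":[0,0,0]}]'

```text
time_s: 7.7
position: [0.5383, 0.2011, 0.279]
tcp_rot: [[0.833, 0.553, 0.016], [0.553, -0.833, 0.003], [0.015, 0.006, -1.0]]
force: [2.7, 0.1, -1.0]
opening: 0.276
grasp_force: 30.0
```

```bash
cat >> h.py <<'E'
def ab():
    st=bot.read_state();p=np.array(st['position']);d=(p[:2]-[.505,.241]);print(st['time_s'],np.round(p,4),'a,b',np.round([d@[.833,.553]*1e3,d@[-.553,.833]*1e3],1),np.round(st['force'],1))
E
python3 - <<'E'
from h import *
c=cap('side','s3.png');ab()
im=cv2.imread('pics/s3.png')
cv2.imwrite('pics/s3c.png',cv2.resize(im[230:410,280:440],None,fx=3.3,fy=3.3,interpolation=cv2.INTER_CUBIC))
E
```

```text
7.75 [0.5365 0.2007 0.2758] a,b [  3.9 -51. ] [ 0.8 -0.5 -3.4]
```

View pics/s3c.png

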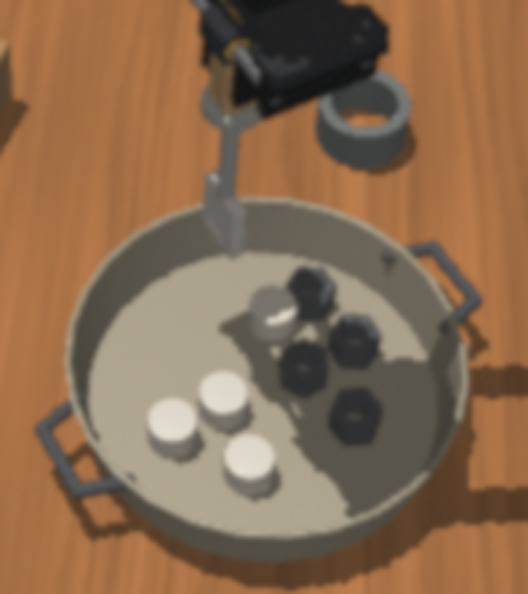

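Push B worked: the stone at crop (270,310) now lies beside the nuts. Next is push C, from behind the nut at b=+50.

>>> servo_tool --targets '[{"offset":[-0.02,-0.025,0],"dr":[0,0,0]},{"offset":[-0.04,-0.05,0],"dr":[0,0,0]},{"offset":[-0.058,-0.075,0],"dr":[0,0,0]},{"offset":[-0.07,-0.093,0],"dr":[0,0,0]},{"offset":[-0.077,-0.101,0],"dr":[0,0,0]},{"offset":[-0.077,-0.101,0],"dr":[0,0,0]},{"offset":[-0.077,-0.101,0.02],"dr":[0,0,0]},{"offset":[-0.077,-0.101,0.04],"dr":[0,0,0]},{"offset":[-0.077,-0.101,0.05],"dr":[0,0,0]},{"offset":[-0.077,-0.101,0.05],"dr":[0,0,0]},{"offset":[-0.077,-0.101,0.05],"dr":[0,0,0]}]'

```text
time_s: 8.67
position: [0.4141, 0.2409, 0.2208]
tcp_rot: [[0.834, 0.552, -0.001], [0.552, -0.834, -0.001], [-0.001, 0.0, -1.0]]
force: [0.1, 0.8, -2.5]
opening: 0.28
grasp_force: 30.0
```

```bash
python3 -c "
from h import *
ab()"
```

```text
8.6667 [0.4141 0.2409 0.2208] a,b [-75.8  50.2] [ 0.1  0.8 -2.5]
```

>>> servo_tool --targets '[{"offset":[0,0,0.025],"dr":[0,0,0]},{"offset":[0,0,0.045],"dr":[0,0,0]},{"offset":[0,0,0.053],"dr":[0,0,0]},{"offset":[0,0,0.053],"dr":[0,0,0]},{"offset":[0.01,0,0.053],"dr":[0,0,0]},{"offset":[0.02,0,0.053],"dr":[0,0,0]},{"offset":[0.03,0,0.053],"dr":[0,0,0]},{"offset":[0.04,0,0.053],"dr":[0,0,0]},{"offset":[0.05,0,0.053],"dr":[0,0,0]},{"offset":[0.06,0,0.053],"dr":[0,0,0]},{"offset":[0.07,0,0.053],"dr":[0,0,0]},{"offset":[0.08,0,0.053],"dr":[0,0,0]},{"offset":[0.086,0,0.053],"dr":[0,0,0]},{"offset":[0.086,0,0.053],"dr":[0,0,0]},{"offset":[0.076,0,0.05],"dr":[0,0,0]},{"offset":[0.076,0,0.02],"dr":[0,0,0]},{"offset":[0.076,0,-0.015],"dr":[0,0,0]},{"offset":[0.076,0,-0.05],"dr":[0,0,0]},{"offset":[0.076,0,-0.05],"dr":[0,0,0]}]'

```text
time_s: 10.25
position: [0.4793, 0.2844, 0.2788]
tcp_rot: [[0.833, 0.553, 0.014], [0.553, -0.833, 0.005], [0.014, 0.004, -1.0]]
force: [1.2, 0.3, -1.6]
opening: 0.272
grasp_force: 30.0
```

>>> servo_tool --targets '[{"offset":[-0.03,0.014,0],"dr":[0,0,0]},{"offset":[-0.06,0.028,0],"dr":[0,0,0]},{"offset":[-0.085,0.04,0],"dr":[0,0,0]},{"offset":[-0.1,0.047,0],"dr":[0,0,0]},{"offset":[-0.106,0.05,0],"dr":[0,0,0]},{"offset":[-0.106,0.05,0.02],"dr":[0,0,0]},{"offset":[-0.106,0.05,0.04],"dr":[0,0,0]},{"offset":[-0.106,0.05,0.04],"dr":[0,0,0]},{"offset":[-0.106,0.05,0.04],"dr":[0,0,0]},{"offset":[-0.106,0.05,0.04],"dr":[0,0,0]}]'

```text
time_s: 11.08
position: [0.416, 0.1834, 0.2321]
tcp_rot: [[0.833, 0.553, 0.001], [0.553, -0.833, 0.0], [0.001, 0.0, -1.0]]
force: [0.0, 0.9, -1.5]
opening: 0.276
grasp_force: 30.0
```

Run:
```python
from h import *
ab()
c=cap('side','s4.png')
im=cv2.imread('pics/s4.png')
cv2.imwrite('pics/s4c.png',cv2.resize(im[230:410,280:440],None,fx=3.3,fy=3.3,interpolation=cv2.INTER_CUBIC))
U=np.array([.833,.553]);W=np.array([-.553,.833])
for a,b,z in [(-106,0,.006),(-75,0,.028),(0,0,.006)]:
    X=np.r_[np.array([.505,.241])+(a*U+b*W)/1e3,z];print((a,b),np.round((proj(c,X)-[280,230])*3.3))
```

```text
11.0833 [0.416  0.1834 0.2321] a,b [-106.     1.2] [ 0.   0.9 -1.5]
(-106, 0) [387. 325.]
(-75, 0) [353. 324.]
(0, 0) [260. 385.]
```

View pics/s4c.png

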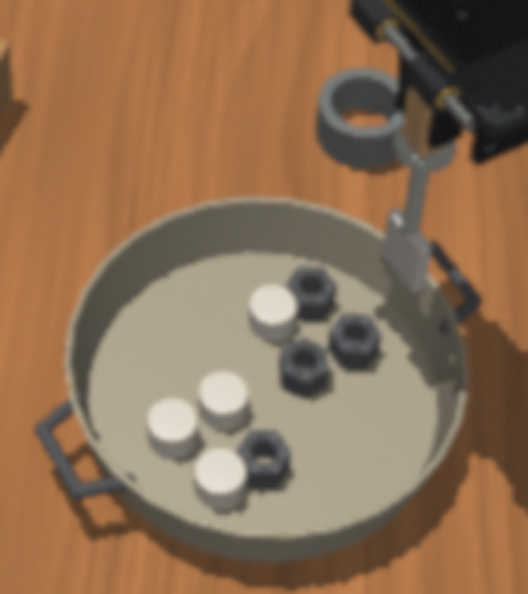

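Push C worked: a nut at (265,460) now lies with the stones. The last nut, at (355,335), has room behind it for the blade. Push A comes next.

>>> servo_tool --targets '[{"offset":[0,-0.003,0.03],"dr":[0,0,0]},{"offset":[0,-0.003,0.055],"dr":[0,0,0]},{"offset":[0,-0.003,0.063],"dr":[0,0,0]},{"offset":[0,-0.003,0.063],"dr":[0,0,0]},{"offset":[0.008,-0.003,0.063],"dr":[0,0,0]},{"offset":[0.016,-0.003,0.063],"dr":[0,0,0]},{"offset":[0.024,-0.003,0.063],"dr":[0,0,0]},{"offset":[0.032,-0.003,0.063],"dr":[0,0,0]},{"offset":[0.04,-0.003,0.063],"dr":[0,0,0]},{"offset":[0.048,-0.003,0.063],"dr":[0,0,0]},{"offset":[0.056,-0.003,0.063],"dr":[0,0,0]},{"offset":[0.064,-0.003,0.063],"dr":[0,0,0]},{"offset":[0.07,-0.003,0.063],"dr":[0,0,0]},{"offset":[0.075,-0.003,0.063],"dr":[0,0,0]},{"offset":[0.075,-0.003,0.063],"dr":[0,0,0]},{"offset":[0.065,-0.003,0.06],"dr":[0,0,0]},{"offset":[0.065,-0.003,0.03],"dr":[0,0,0]},{"offset":[0.065,-0.003,-0.005],"dr":[0,0,0]},{"offset":[0.065,-0.003,-0.04],"dr":[0,0,0]},{"offset":[0.065,-0.003,-0.06],"dr":[0,0,0]}]'

```text
time_s: 12.8
position: [0.4691, 0.2216, 0.2955]
tcp_rot: [[0.834, 0.552, 0.007], [0.552, -0.834, 0.002], [0.007, 0.002, -1.0]]
force: [0.2, 1.3, -2.3]
opening: 0.273
grasp_force: 30.0
```

Run:
```python
from h import *
ab()
c=cap('side','s5.png')
im=cv2.imread('pics/s5.png')
cv2.imwrite('pics/s5c.png',cv2.resize(im[230:410,280:440],None,fx=3.3,fy=3.3,interpolation=cv2.INTER_CUBIC))
```

```text
12.8 [0.4691 0.2216 0.2955] a,b [-40.6   3.7] [ 0.2  1.3 -2.3]
```

View pics/s5c.png

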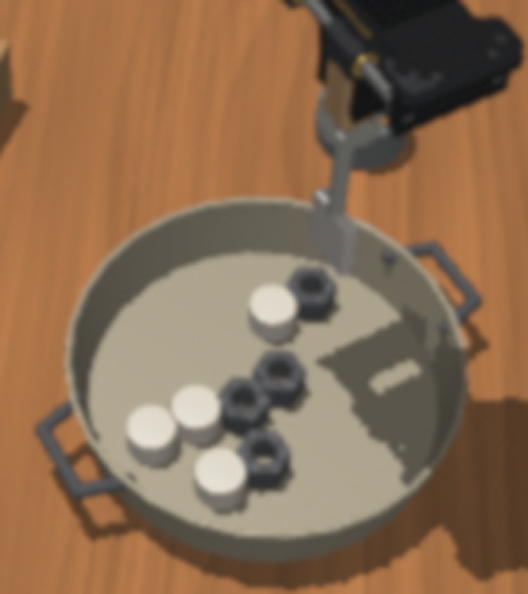

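Push A moved the whole train. I'll check displacements and halves with numbers from the same camera.

Run:
```python
from h import *
import pickle
s=pickle.load(open('c0.pkl','rb'))[1]
U=np.array([.833,.553]);W=np.array([-.553,.833])
def f(p,z):
    d=ray(s,280+p[0]/3.3,230+p[1]/3.3,z)[:2]-[.505,.241];return np.array([d@U,d@W])*1e3
D={'st1':((172,422),(152,428)),'st2':((172,356),(273,307)),'st3':((223,395),(197,408)),'st4':((250,457),(220,470)),
'n1':((305,362),(243,400)),'n2':((284,304),(311,287)),'n3':((356,412),(265,453)),'n4':((355,337),(278,373))}
for k,(a,b) in D.items():
    z=.03 if k[0]=='s' else .028
    A,B=f(a,z),f(b,z);print(k,np.round(A),np.round(B),round(np.linalg.norm(B-A)))
```

```text
st1 [76.  9.] [90.  7.] 14
st2 [ 50. -36.] [-32. -38.] 83
st3 [35.  7.] [56.  8.] 21
st4 [44. 57.] [66. 56.] 22
n1 [-29.  10.] [25. 16.] 53
n2 [-41. -38.] [-66. -41.] 25
n3 [-38.  61.] [33. 58.] 70
n4 [-70.  10.] [-8.  9.] 63
```

Nuts and stones are now on both sides, but stone1's 14 mm shift is slim. I'll nudge it sideways.

>>> servo_tool --targets '[{"offset":[0.03,0.012,0],"dr":[0,0,0]},{"offset":[0.065,0.026,0],"dr":[0,0,0]},{"offset":[0.1,0.04,0],"dr":[0,0,0]},{"offset":[0.12,0.048,0],"dr":[0,0,0]},{"offset":[0.127,0.051,0.01],"dr":[0,0,0]},{"offset":[0.127,0.051,0.04],"dr":[0,0,0]},{"offset":[0.127,0.051,0.07],"dr":[0,0,0]},{"offset":[0.127,0.051,0.07],"dr":[0,0,0]},{"offset":[0.127,0.051,0.07],"dr":[0,0,0]}]'

```text
time_s: 13.6
position: [0.5991, 0.2484, 0.2189]
tcp_rot: [[0.833, 0.553, -0.007], [0.553, -0.834, -0.001], [-0.007, -0.003, -1.0]]
force: [0.1, -1.1, -2.9]
opening: 0.275
grasp_force: 30.0
```

```bash
python3 -c "
from h import *
ab()"
```

```text
13.6 [0.5991 0.2484 0.2189] a,b [ 82.4 -45.8] [ 0.1 -1.1 -2.9]
```

>>> servo_tool --targets '[{"offset":[0.002,0,0.025],"dr":[0,0,0]},{"offset":[0.002,0,0.045],"dr":[0,0,0]},{"offset":[0.002,0,0.053],"dr":[0,0,0]},{"offset":[0.002,0,0.053],"dr":[0,0,0]},{"offset":[0.002,-0.007,0.053],"dr":[0,0,0]},{"offset":[0.002,-0.014,0.053],"dr":[0,0,0]},{"offset":[0.002,-0.021,0.053],"dr":[0,0,0]},{"offset":[0.002,-0.028,0.053],"dr":[0,0,0]},{"offset":[0.002,-0.028,0.053],"dr":[0,0,0]},{"offset":[0.002,-0.02,0.05],"dr":[0,0,0]},{"offset":[0.002,-0.02,0.02],"dr":[0,0,0]},{"offset":[0.002,-0.02,-0.015],"dr":[0,0,0]},{"offset":[0.002,-0.02,-0.05],"dr":[0,0,0]},{"offset":[0.002,-0.02,-0.08],"dr":[0,0,0]},{"offset":[0.002,-0.02,-0.09],"dr":[0,0,0]}]'

```text
time_s: 14.85
position: [0.5957, 0.267, 0.3179]
tcp_rot: [[0.834, 0.552, 0.011], [0.552, -0.834, 0.003], [0.011, 0.004, -1.0]]
force: [1.0, 0.1, -1.5]
opening: 0.275
grasp_force: 30.0
```

Run:
```python
from h import *
ab()
cap('top','t6.png');cap('side','s6.png')
im=cv2.imread('pics/s6.png');b=cv2.imread('pics/t6.png')
A=cv2.resize(im[230:410,280:440],None,fx=2.5,fy=2.5,interpolation=cv2.INTER_CUBIC)
B=cv2.resize(b[200:380,180:340],None,fx=2.5,fy=2.5,interpolation=cv2.INTER_CUBIC)
cv2.imwrite('pics/s6c.png',np.hstack([A,B]))
# plan back: stand approach point
st=bot.read_state();R=np.array(st['tcp_rot']);p=np.array(st['position'])
for n,X in [('approach',[.4118,-.2585,.300]),('seat',[.4932,-.2219,.2])]: print(n,np.round(R.T@(np.array(X)-p),4))
```

```text
14.85 [0.5957 0.267  0.3179] a,b [ 89.9 -28.5] [ 1.   0.1 -1.5]
approach [-0.4423  0.3371  0.0125]
seat [-0.3548  0.3513  0.1131]
```

View pics/s6c.png

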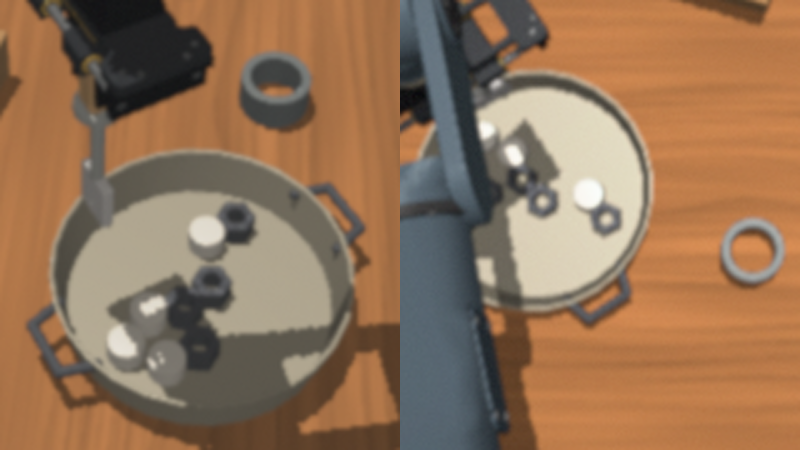

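All pieces lie flat in the pan, and stone1 has now also moved sideways, to (123,342) in the left half. Nuts and stones are on both sides. The tape is in place. Next I return to the approach point in front of the fork.

>>> servo_tool --targets '[{"offset":[-0.02,0.015,-0.005],"dr":[0,0,0]},{"offset":[-0.05,0.038,-0.005],"dr":[0,0,0]},{"offset":[-0.08,0.061,-0.005],"dr":[0,0,-2]},{"offset":[-0.11,0.084,-0.005],"dr":[0,0,-4]},{"offset":[-0.14,0.107,-0.005],"dr":[0,0,-6]},{"offset":[-0.17,0.13,-0.005],"dr":[0,0,-8]},{"offset":[-0.2,0.152,-0.005],"dr":[0,0,-10]},{"offset":[-0.23,0.175,-0.005],"dr":[0,0,-12]},{"offset":[-0.26,0.198,-0.005],"dr":[0,0,-14]},{"offset":[-0.29,0.221,-0.005],"dr":[0,0,-16]},{"offset":[-0.32,0.244,-0.005],"dr":[0,0,-17.4]},{"offset":[-0.35,0.267,-0.005],"dr":[0,0,-17.4]},{"offset":[-0.38,0.29,-0.005],"dr":[0,0,-17.4]},{"offset":[-0.41,0.312,-0.005],"dr":[0,0,-17.4]},{"offset":[-0.432,0.329,-0.005],"dr":[0,0,-17.4]},{"offset":[-0.442,0.337,-0.005],"dr":[0,0,-17.4]},{"offset":[-0.442,0.337,0.02],"dr":[0,0,-17.4]},{"offset":[-0.442,0.337,0.045],"dr":[0,0,-17.4]},{"offset":[-0.442,0.337,0.045],"dr":[0,0,-17.4]},{"offset":[-0.442,0.337,0.045],"dr":[0,0,-17.4]}]'

```text
time_s: 16.62
position: [0.409, -0.2564, 0.2643]
tcp_rot: [[0.63, 0.777, -0.005], [0.777, -0.63, 0.005], [0.001, -0.007, -1.0]]
force: [0.7, 0.2, -1.3]
opening: 0.277
grasp_force: 30.0
```

>>> servo_tool --targets '[{"offset":[0,0,0],"dr":[0,0,0]},{"offset":[0,0,0],"dr":[0,0,0]},{"offset":[0,0,0],"dr":[0,0,0]},{"offset":[0,0,0],"dr":[0,0,0]}]'

```text
time_s: 16.95
position: [0.4111, -0.2584, 0.2676]
tcp_rot: [[0.63, 0.777, 0.002], [0.777, -0.63, -0.002], [-0.0, 0.002, -1.0]]
force: [-0.2, 1.0, -1.8]
opening: 0.276
grasp_force: 30.0
```

Run:
```python
from h import *
P=[]
c=cap('side','s7.png')
for i in range(1):
    st=bot.read_state();P.append(st['position'])
p=np.array(P[0]);R=np.array(st['tcp_rot']);print(p,np.round(R,3).tolist(),st['time_s'])
p2=np.array([.411,-.2599,.2667])
a=cv2.imread('pics/s2.png');b=cv2.imread('pics/s7.png')
# blade/collar in s2: collar crop(353,185)/4, blade (335,315)/4
for n,(x0,y0,x1,y1) in {'collar':(325,165,387,200),'blade':(302,260,370,352)}.items():
    x0,x1=320+x0//4,320+x1//4;y0,y1=90+y0//4,90+y1//4
    t=a[y0:y1,x0:x1];S=b[y0-12:y1+12,x0-12:x1+12]
    t4=cv2.resize(t,None,fx=4,fy=4,interpolation=cv2.INTER_CUBIC);S4=cv2.resize(S,None,fx=4,fy=4,interpolation=cv2.INTER_CUBIC)
    m=cv2.minMaxLoc(cv2.matchTemplate(S4,t4,cv2.TM_CCOEFF_NORMED));print(n,m[1],np.array(m[3])/4-12)
print('pred shift',proj(c,p-[0,0,.1])-proj(c,p2-[0,0,.1]))
# stand frame offset target: approach line
for n,X in [('to approach',[.4112,-.2578,.200]),('to seat',[.4932,-.2220,.200])]: print(n,np.round(R.T@(np.array(X)-p),4))
```

```text
[ 0.4109332  -0.25832814  0.26744746] [[0.63, 0.777, 0.001], [0.777, -0.63, -0.001], [-0.0, 0.002, -1.0]] 17.0
collar 0.9889082908630371 [0.25 1.25]
blade 0.9521406888961792 [0.25 0.75]
pred shift [0.06242065 0.14250988]
to approach [ 0.0006 -0.0003  0.0674]
to seat [0.08   0.0409 0.0675]
```

No noticeable slip in the grip. Next I lower to insertion height and slide into the fork.

>>> servo_tool --targets '[{"offset":[0,0,0.03],"dr":[0,0,0]},{"offset":[0,0,0.06],"dr":[0,0,0]},{"offset":[0,0,0.069],"dr":[0,0,0]},{"offset":[0,0,0.069],"dr":[0,0,0]},{"offset":[0.016,0.008,0.069],"dr":[0,0,0]},{"offset":[0.032,0.0165,0.069],"dr":[0,0,0]},{"offset":[0.048,0.0245,0.069],"dr":[0,0,0]},{"offset":[0.064,0.033,0.069],"dr":[0,0,0]},{"offset":[0.075,0.0385,0.069],"dr":[0,0,0]},{"offset":[0.08,0.041,0.069],"dr":[0,0,0]},{"offset":[0.08,0.041,0.069],"dr":[0,0,0]},{"offset":[0.08,0.041,0.069],"dr":[0,0,0]},{"offset":[0.08,0.041,0.069],"dr":[0,0,0]},{"offset":[0.08,0.041,0.069],"dr":[0,0,0]}]'

```text
time_s: 18.17
position: [0.4919, -0.2222, 0.1976]
tcp_rot: [[0.631, 0.776, -0.001], [0.776, -0.631, 0.0], [-0.0, -0.001, -1.0]]
force: [0.1, 0.6, -1.3]
opening: 0.272
grasp_force: 30.0
```

>>> servo_tool --targets '[{"offset":[0.001,0,0.005],"dr":[0,0,0]},{"offset":[0.001,0,0.01],"dr":[0,0,0]},{"offset":[0.001,0,0.014],"dr":[0,0,0]},{"offset":[0.001,0,0.018],"dr":[0,0,0]},{"offset":[0.001,0,0.02],"dr":[0,0,0]},{"offset":[0.001,0,0.021],"dr":[0,0,0]},{"offset":[0.001,0,0.021],"dr":[0,0,0]},{"offset":[0.001,0,0.021],"dr":[0,0,0]}]'

```text
time_s: 18.83
position: [0.4934, -0.2212, 0.1765]
tcp_rot: [[0.63, 0.777, -0.0], [0.777, -0.63, 0.0], [0.0, -0.0, -1.0]]
force: [-0.0, 0.2, -1.8]
opening: 0.273
grasp_force: 30.0
```

```bash
cat > cmp.py <<'E'
from h import *
import sys
c=cap('side',sys.argv[1]); a=cv2.imread('pics/s0.png');b=cv2.imread('pics/'+sys.argv[1])
g=lambda im:cv2.resize(im,None,fx=4,fy=4,interpolation=cv2.INTER_CUBIC)
for n,(x0,y0,x1,y1) in {'handle':(366,144,386,172),'blade':(364,190,382,215)}.items():
    m=cv2.minMaxLoc(cv2.matchTemplate(g(b[y0-10:y1+10,x0-10:x1+10]),g(a[y0:y1,x0:x1]),cv2.TM_CCOEFF_NORMED));print(n,round(m[1],3),np.array(m[3])/4-10)
ab()
E
python3 cmp.py s8.png
```

```text
handle 0.157 [ 0.5  -7.75]
blade 0.895 [0.5  0.75]
18.8833 [ 0.4935 -0.2212  0.1767] a,b [-265.2 -378.7] [-0.2  0.2 -2.4]
```

>>> servo_tool --targets '[{"offset":[0,0,0.001],"dr":[0,0,0]},{"offset":[0,0,0.0015],"dr":[0,0,0]},{"offset":[0,0,0.0015],"dr":[0,0,0]},{"offset":[0,0,0.0015],"dr":[0,0,0]},{"offset":[0,0,0.0015],"dr":[0,0,0]}]'

```text
time_s: 19.3
position: [0.4936, -0.2213, 0.1755]
tcp_rot: [[0.63, 0.777, 0.001], [0.777, -0.63, -0.001], [0.0, 0.001, -1.0]]
force: [0.8, -0.9, 2.6]
opening: 0.273
grasp_force: 30.0
```

Contact: the force has turned upward. Releasing.

>>> servo_tool --targets '[{"offset":[0,0,0],"dr":[0,0,0]},{"offset":[0,0,0],"dr":[0,0,0]},{"offset":[0,0,0],"dr":[0,0,0]},{"offset":[0,0,0],"dr":[0,0,0]},{"offset":[0,0,0],"dr":[0,0,0]},{"offset":[0,0,0],"dr":[0,0,0]},{"offset":[0,0,0],"dr":[0,0,0]},{"offset":[0,0,0],"dr":[0,0,0]},{"offset":[0,0,0],"dr":[0,0,0]},{"offset":[0,0,0],"dr":[0,0,0]},{"offset":[0,0,0],"dr":[0,0,0]},{"offset":[0,0,0],"dr":[0,0,0]}]' --gripper -1

```text
time_s: 20.3
position: [0.4934, -0.2211, 0.1751]
tcp_rot: [[0.63, 0.777, 0.0], [0.777, -0.63, -0.0], [0.0, 0.0, -1.0]]
force: [0.1, -1.1, 0.1]
opening: 0.988
grasp_force: 0.0
```

>>> servo_tool --targets '[{"offset":[0,0,-0.01],"dr":[0,0,0]},{"offset":[0,0,-0.03],"dr":[0,0,0]},{"offset":[0,0,-0.06],"dr":[0,0,0]},{"offset":[0,0,-0.09],"dr":[0,0,0]},{"offset":[0,0,-0.127],"dr":[0,0,0]},{"offset":[0,0,-0.127],"dr":[0,0,0]},{"offset":[0,0,-0.127],"dr":[0,0,0]},{"offset":[0,0,-0.127],"dr":[0,0,0]},{"offset":[0,0,-0.127],"dr":[0,0,0]},{"offset":[0,0,-0.127],"dr":[0,0,0]}]'

```text
time_s: 21.13
position: [0.4925, -0.2206, 0.3006]
tcp_rot: [[0.63, 0.777, -0.003], [0.777, -0.63, 0.002], [-0.0, -0.003, -1.0]]
force: [-0.7, -0.0, 0.3]
opening: 0.997
grasp_force: 0.0
```

```bash
python3 cmp.py s9.png
python3 - <<'E'
from h import *
a=cv2.imread('pics/s0.png').astype(int);b=cv2.imread('pics/s9.png').astype(int)
n,l,s,c=cv2.connectedComponentsWithStats((np.abs(a-b).max(2)>45).astype(np.uint8))
print([r.tolist() for r in s[1:] if r[4]>8 and r[1]>120])
E
```

```text
handle 0.876 [0.5 0.5]
blade 0.964 [0.25 0.5 ]
21.1833 [ 0.4926 -0.2207  0.3007] a,b [-265.6 -377.8] [0.6 0.1 0.1]
[[371, 145, 5, 5, 9], [605, 160, 22, 9, 104], [366, 167, 9, 6, 22], [511, 172, 2, 13, 15], [591, 184, 11, 7, 35], [511, 187, 5, 4, 14], [622, 198, 18, 32, 314], [591, 202, 5, 11, 35], [602, 202, 3, 5, 9], [382, 206, 103, 76, 2242], [541, 232, 11, 11, 70], [528, 234, 9, 11, 35], [521, 236, 3, 10, 21], [586, 244, 18, 5, 59], [529, 256, 6, 7, 24], [606, 272, 12, 6, 45], [477, 284, 46, 34, 765], [619, 284, 21, 29, 414], [368, 311, 15, 17, 160], [356, 315, 18, 16, 176], [505, 315, 99, 65, 4009], [367, 325, 29, 26, 385], [325, 330, 13, 11, 109], [360, 332, 6, 3, 9], [342, 336, 30, 43, 621], [325, 340, 21, 19, 126], [379, 348, 18, 18, 249], [326, 352, 12, 10, 60], [324, 361, 16, 11, 120], [342, 360, 6, 5, 24], [340, 367, 13, 12, 102], [324, 371, 15, 8, 75], [340, 378, 15, 8, 67]]
```

```bash
python3 -c "
from rig import ticket
print(ticket.hand_in())"
```

```text
the job is handed in; nothing more can be done
None
```

The job is handed in: I stirred the pan with the paddle until nuts and stones lay in both halves, each shifted about 14 mm or more by camera estimate with nothing spilled, then hung the paddle back upright in the fork within about 2 mm of its start, and let go at about 20 s.

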